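# Crank the sensor target to its index

## Task

Fit the loose crank onto the drive hidden down in the collar of the cam box, feeling for the angle at which it drops fully home. Then crank clockwise until the front face of the steel target lines up with the brass index plate beside it, and let go, leaving the crank fully home and the other things on the bench undisturbed.

Things in the scene. Friction and masses are not known exactly. Their poses are not given: they have to be found in the camera images.
- crank: Loose steel crank, 0.4 to 0.75 kg, upright on its socket. Origin: centre of the hub's underside; z up the hub axis; x along the arm. Hub 50 mm diameter, 0 to 68 mm high; open at the bottom with a square socket 28.5 mm across flats, 38 mm deep, flats square to x and y. Arm: bar 22 mm wide, 55 to 67 mm high, out to x = 105 mm. Balance point about 10 mm from the hub axis.
- crank_grip (a point): Centre of the square grip block on top of the crank's hub, on the hub axis, 86 mm above the hub's underside. The block is 28 x 28 mm, flats square to the crank's x and y, and stands 37 mm above the arm (67 to 104 mm above the hub's underside).
- crank_handle (a point): Point on the axis of the crank's upright black handle, at the crank's x = 95 mm, 97 mm above the hub's underside. Handle: round, 26 mm diameter, 71 to 117 mm above the hub's underside; it is fixed to the arm and does not spin.
- rig: Test rig fixed to the bench: black base plate 340 x 140 x 8 mm with a grey cam box 130 x 130 mm, top 55 mm above the bench, that carries a dark round collar; a steel target block and a blue sensor box (top 63 mm above the bench) follow along +x. Origin on the bench below the collar's axis; x along the target's travel, towards the sensor; z up.
- well_floor (a point): Centre of the floor inside the collar, 55 mm above the bench. A crank that is home rests with its hub's underside on this floor. At a wrong angle it rests on the drive's taper with its underside 24 to 31 mm above this floor.
- drive_top (a point): Top of the hidden black drive, 37 mm above the well floor: a vertical square 26 mm across flats, straight for 24 mm, then tapered for 8 mm to 19 mm, with a round domed cap 24 mm wide, 5 mm high. Its angle is unknown (no reading gives it) and must be felt; the crank goes on every 90 degrees, with 5 degrees of play either way. It resists turning with about 0.25 N m and stays where left.
- well_rim (a point): Centre of the collar's mouth, 44 mm above the well floor. Collar: 60 mm inside diameter, 74 mm outside.
- target (a joint): Target's travel along the rig's +x in m, 0 at the start. Through a scroll cam the drive pushes it out against a spring, 8 mm per radian, as it turns clockwise seen from above, 24.8 mm at most; anticlockwise brings it back, to a stop 0.3 rad anticlockwise of the start. This travel tells nothing of the angle at which the square stands.
- target_face (a point): Centre of the target block's front face (towards the blue sensor), 33 mm above the bench. Block: 30 mm long, 52 mm wide, from 13 to 53 mm above the bench. It moves with joint target.
- index_line (a point): Middle of the brass index plate, an upright plate 3 mm thick, 16 mm wide, 52 mm tall, square to the rig's x, standing beside the target on the rig's +y side, fixed on the base plate. The target face is lined up when it has the same rig x as this point; that is 10 to 19 mm of travel.
- bar: Bystander: steel extension bar, 175 mm long, 22 mm thick, lying on the bench nearest the robot. Origin under its middle, x along it.
- meter: Bystander: black analogue meter, 100 x 140 mm, 170 mm tall. Origin under its centre.
- module: Bystander: low grey instrument box, 160 x 100 x 45 mm. Origin under its centre.
Things that resemble listed ones, but are neither listed nor needed, are in the scene too. What is shaped like the crank but brown or purple is not meant.

How it is judged:
On the way:
1. the crank is fully home on the drive (underside of the hub within 4 mm of the centre of the well floor, upright) (distance between crank and well_floor below 0.004 m and angle between crank's own z axis and vertical below 0.1 rad), for 0.1 s.
At the end, for the whole second after the job is handed in: The target's front face is within 2.5 mm of the middle of the index plate along the rig's x, the crank is fully home on the drive (underside of the hub within 4 mm of the centre of the well floor, upright within 0.1 rad), released and at rest (all of step 1 and x of target_face in the frame of index_line between -0.0025 and 0.0025 m and linear speed of crank below 0.02 m/s); the robot touches nothing.
It fails at once if the bar, the meter or the instrument box is moved by more than 20 mm (distance of any of bar, meter, module from where it was at the start of the episode above 0.02 m).
It also fails if it takes over 70 s, if anything falls off the work surface, if the arm or the gripper's body presses on something with over 40 N, if the wrist force passes 120 N, or if a joint passes its speed limit or range.

## Robot

A 7-joint arm with a two-finger parallel gripper is mounted at the origin on the work surface. World frame = base frame: x ahead of the robot, y to its left, z up, the work surface at z = 0. Lengths are in m, angles in rad, forces in N, time in s.
With the tool pointing down it reaches from about 0.425 to 0.925 m from the base axis. Payload 6.8 kg.
Tool frame: the origin (TCP) lies at the very end of the fingers, on their centre line; the grasp point (between the pads) lies 19 mm behind it; y points along the fingers, z is the direction in which the jaws open and shut, and the axes are right-handed (so a half turn about y gives the same grasp; the last joint's range is limited). The gripper opens to 85 mm and grips with 20 to 120 N. Pads are 22 mm wide; open, the fingers measure 114 mm over their backs; the gripper's body (76 mm by 85 mm) begins 54 mm behind the grasp point. The pads swing forward as they close: fully open they stand 13 mm farther back than shut.
Start: joints at [-1.401, 0.477, 0.022, 1.555, -0.011, 1.109, -0.083], TCP at [0.185, 0.649, 0.231] pointing down, gripper open.
Joint ranges: [-2.96, 2.96], [-0.34, 2.1], [-1.41, 1.46], [0.24, 2.44], [-1.37, 4.51], [0.17, 1.92], [-2.96, 2.96]. Speed limits (rad/s): [2.39, 2.39, 3.14, 3.14, 3.14, 3.14, 3.14].

## Interface

Orientations are given as a unit quaternion [w, x, y, z].
In Python, from station import * gives the robot as it stands. Calls block until the motion is done:
- goto(position, orientation): joint-space move of the TCP to a pose.
- move_straight(position, velocity=0.15, rotation=None, contact_N=None): straight line of the TCP; rotation=None keeps the orientation; velocity is the mean speed in m/s. With contact_N (N) it stops when the force on the tool has changed by that much, and returns True; else False.
- goto_joints(angles): joint-space move.
- command_gripper(opening): finger opening in m; the grip force is fixed at half the most; returns when the fingers have stopped.
- hold(seconds).
- inverse_kinematics(position, orientation): joint angles nearest the present ones, or None.
- state(): the state.
- capture(name): name is "side" or "top"; returns a dict with "color" (420x560x3 uint8, red, green, blue), "fov_y" (degrees; the focal length in pixels is half the picture's height over the tangent of half this angle, whatever the lens; pixels are square), "cx", "cy" (the principal point, pixels), "cam_to_world" (4x4, takes a point from camera to world coordinates). Camera axes: x right, y up, looking along -z (the intrinsics and any distortion apply to the point x, -y, -z); pixel columns grow to the right and rows downward; lengths in m; the calibration is good to about 2 mm. A picture is of the moment at which its call begins. There is no depth.
A pose or a line that the arm cannot do raises IKError and nothing moves.
- job_done(): hands the job in, once; it reports no verdict.
Trained networks look in the newest picture that a camera, given by its name, has taken for a name from the list of things; names that differ only in an ending like _2 or _b are one class to them, and where a whole thing is asked for, a point or a joint stands for the part that bears it (a point fixed in the world has none). Each returns a list of dicts, best first, with "p" (0 to 1); they miss things now and then, are a little off and sometimes report something else, mostly with a low value. They report only what shows in the picture. A call takes as long as a camera call. They do not tell look-alikes from the thing itself.
- recognise(target, camera): "bbox" ([left, top, width, height] in pixels, round what is visible of it).
- mark_of(target, camera): "pixel" ([column, row] in pixels: a listed point, or the origin of a listed thing).
The state is a dict: "time_s": time; "joint_pos": joint angles; "qd": joint speeds; "effort": joint torques, N m; "tool_pos": TCP position; "eef_rot": TCP orientation; "ft_force": force on the tool from outside, world axes, zero at the start; "torque": the same for the moment, N m; "opening": finger opening in m.
Only numpy, scipy, OpenCV 4.12 (cv2) and the standard library are available. Lean on these libraries where they do the work, as an engineer would, in place of code of your own. Each camera call takes 0.05 s, during which the arm holds its last target. There are 200 camera calls.

## Working session

There is one attempt and no reset: what is moved stays moved. The work goes in short steps, each a Python script; the robot and the scene stay as the last script left them, time stands still between calls to the robot, and variables do not carry over. Pictures are saved under pics/ and viewed, about 8 in all and at most 12, crops included, and the job is handed in when it is done.

```bash
ls; mkdir -p pics
cat > h.py <<'E'
from station import *
import numpy as np, cv2
def snap(n,f=None):
    c=capture(n)
    if f: cv2.imwrite(f'pics/{f}.png',c['color'][:,:,::-1])
    return c
E
python3 - <<'E'
from h import *
for n in('side','top'):
    c=snap(n,n+'1')
    print(n,{k:(np.round(v,4).tolist() if k!='color' else 0) for k,v in c.items()})
    for t in('crank','crank_grip','crank_handle','rig','well_floor','well_rim','target_face','index_line','bar','meter','module'):
        print(t,[(np.round(d['pixel']).tolist(),round(d['p'],2)) for d in mark_of(t,n)][:4])
print(state())
a=cv2.imread('pics/side1.png');b=cv2.imread('pics/top1.png')
E
```

```text
pics
side {'color': 0, 'fov_y': 42.4731, 'cx': 275.6045, 'cy': 214.6275, 'cam_to_world': [[0.7095, 0.5424, -0.4499, -0.0793], [-0.7046, 0.5548, -0.4424, -0.6368], [0.0096, 0.6309, 0.7758, 1.2117], [0.0, 0.0, 0.0, 1.0]]}
crank [([227.0, 200.0], 0.79), ([203.0, 248.0], 0.73), ([278.0, 176.0], 0.66), ([175.0, 194.0], 0.6)]
crank_grip [([199.0, 229.0], 0.88), ([284.0, 152.0], 0.87), ([225.0, 184.0], 0.84), ([171.0, 174.0], 0.74)]
crank_handle [([153.0, 192.0], 0.92), ([210.0, 161.0], 0.7), ([248.0, 163.0], 0.68), ([200.0, 202.0], 0.61)]
rig [([320.0, 266.0], 0.56)]
well_floor [([329.0, 258.0], 0.69), ([453.0, 345.0], 0.55)]
well_rim [([324.0, 244.0], 0.58)]
target_face [([355.0, 236.0], 0.73)]
index_line [([342.0, 226.0], 0.44)]
bar [([242.0, 268.0], 0.66)]
meter [([163.0, 148.0], 0.85), ([228.0, 199.0], 0.33)]
module [([450.0, 348.0], 0.84)]
top {'color': 0, 'fov_y': 43.348, 'cx': 281.5819, 'cy': 213.7497, 'cam_to_world': [[0.0084, 0.9927, -0.1199, 0.3896], [-0.9999, 0.0076, -0.0072, -0.0023], [-0.0063, 0.12, 0.9928, 1.7091], [0.0, 0.0, 0.0, 1.0]]}
crank [([252.0, 279.0], 0.93), ([185.0
[... 567 characters left out ...]
)]
{'time_s': 1.2, 'joint_pos': array([-1.40111842,  0.47698404,  0.02237727,  1.55536315, -0.01147624,
        1.10927346, -0.08309729]), 'qd': array([ 1.22148108e-05, -1.99945962e-04, -1.72329855e-03,  1.09343365e-03,
        2.54207943e-03,  1.22947964e-03, -5.78264537e-04]), 'effort': array([-2.00872146e-04, -5.96327806e+01,  1.60663962e+00, -2.81543666e+01,
        1.25933162e-02,  1.60965403e-03, -2.05741003e-06]), 'tool_pos': array([0.18509459, 0.64917377, 0.23133377]), 'eef_rot': array([ 0.70033376, -0.70026278,  0.09788858, -0.09789025]), 'ft_force': array([0.30559442, 0.6513438 , 0.10698528]), 'torque': array([ 0.01745937,  0.00219614, -0.0245902 ]), 'opening': 0.08556483448063115}
```

Run:
```python
import cv2
a=cv2.imread('pics/side1.png')[110:380,110:510];cv2.imwrite('pics/s1c.png',cv2.resize(a,None,fx=2,fy=2,interpolation=3))
a=cv2.imread('pics/top1.png')[120:320,100:500];cv2.imwrite('pics/t1c.png',cv2.resize(a,None,fx=2,fy=2,interpolation=3))
```

```text
(no output)
```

View pics/s1c.png

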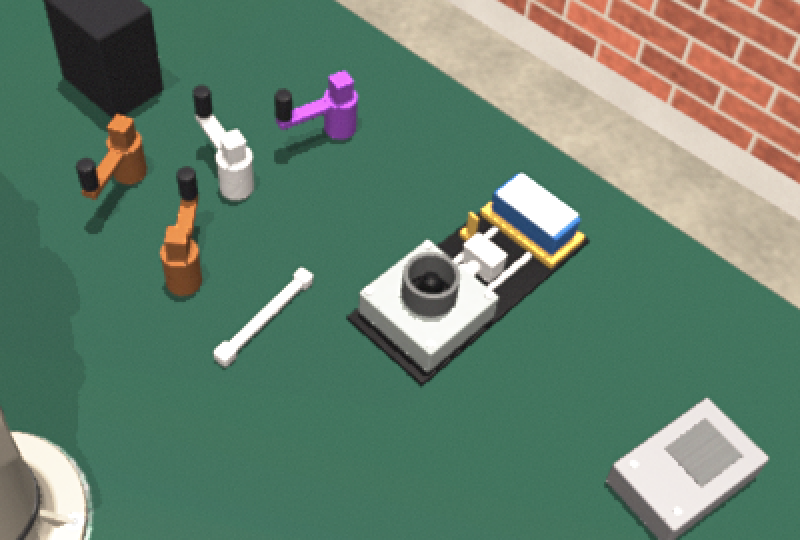

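View pics/t1c.png

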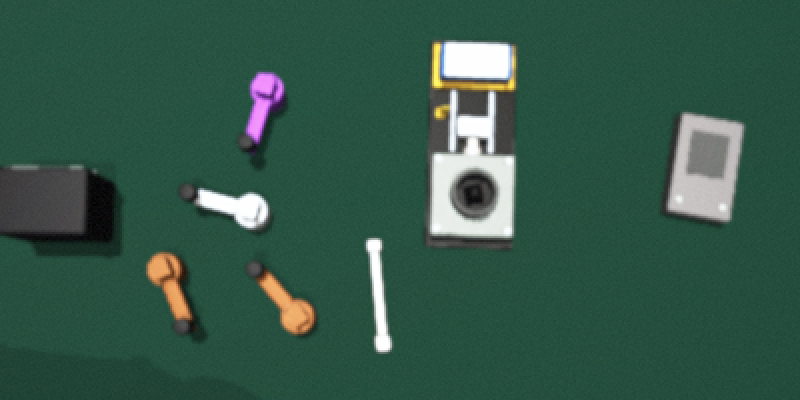

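```bash
cat >> h.py <<'E'
from scipy.spatial.transform import Rotation as Ro
from scipy.optimize import least_squares
import json
def cam(c): return dict(f=210/np.tan(np.radians(c['fov_y']/2)),cx=c['cx'],cy=c['cy'],T=np.array(c['cam_to_world']))
def proj(k,P):
    p=(np.atleast_2d(P)-k['T'][:3,3])@k['T'][:3,:3]
    return np.c_[k['cx']+k['f']*p[:,0]/-p[:,2],k['cy']-k['f']*p[:,1]/-p[:,2]]
def ray(k,uv,z):
    d=k['T'][:3,:3]@np.array([(uv[0]-k['cx'])/k['f'],-(uv[1]-k['cy'])/k['f'],-1]);o=k['T'][:3,3]
    return o+d*(z-o[2])/d[2]
def q(phi):
    "tool down, jaws opening along world angle phi"
    y=np.array([0,0,-1.]);z=np.array([np.cos(phi),np.sin(phi),0]);x=np.cross(y,z)
    r=Ro.from_matrix(np.c_[x,y,z]).as_quat();return r[[3,0,1,2]]
E
python3 - <<'E'
from h import *
K={}
for n in('side','top'):
    K[n]=cam(capture(n))
    hs=dict(crank=0,crank_grip=.086,crank_handle=.097,rig=0,well_floor=.055,well_rim=.099,target_face=.033,index_line=.034,bar=0,meter=0,module=0)
    for t,h in hs.items():
        print(n,t,[(np.round(ray(K[n],d['pixel'],h)[:2],3).tolist(),round(d['p'],2)) for d in mark_of(t,n) if d['p']>.3][:4])
json.dump({k:{a:(b.tolist() if a=='T' else float(b)) for a,b in v.items()} for k,v in K.items()},open('K.json','w'))
im=cv2.imread('pics/top1.png')
cv2.imwrite('pics/t2c.png',cv2.resize(im[135:250,190:370],None,fx=4.4,fy=4.4,interpolation=2))
im=cv2.imread('pics/side1.png')
cv2.imwrite('pics/s2c.png',cv2.resize(im[190:310,280:420],None,fx=5,fy=5,interpolation=2))
s=state();R=Ro.from_quat(np.array(s['eef_rot'])[[1,2,3,0]]).as_matrix();print(R.round(3))
E
```

```text
side crank [([0.754, 0.17], 0.7), ([0.466, 0.321], 0.7), ([0.555, 0.19], 0.69), ([0.389, 0.1], 0.56)]
side crank_grip [([0.397, 0.105], 0.75), ([0.467, 0.318], 0.71), ([0.55, 0.181], 0.69)]
side crank_handle [([0.46, 0.178], 0.95), ([0.372, 0.273], 0.94), ([0.666, 0.19], 0.8), ([0.579, 0.282], 0.75)]
side rig [([0.589, -0.158], 0.94)]
side well_floor [([0.584, -0.18], 0.69)]
side well_rim [([0.58, -0.164], 0.68), ([0.51, 0.408], 0.62), ([0.531, -0.194], 0.54)]
side target_face [([0.706, -0.173], 0.67)]
side index_line [([0.548, 0.174], 0.48), ([0.708, -0.12], 0.43)]
side bar [([0.424, -0.015], 0.75)]
side meter [([0.552, 0.483], 0.97)]
side module [([0.635, -0.533], 0.71)]
top crank [([0.746, 0.164], 0.97), ([0.448, 0.314], 0.82), ([0.396, 0.111], 0.79), ([0.555, 0.189], 0.57)]
top crank_grip [([0.463, 0.315], 0.87), ([0.545, 0.184], 0.86), ([0.388, 0.108], 0.7), ([0.742, 0.17], 0.69)]
top crank_handle [([0.576, 0.278], 0.84), ([0.458, 0.169], 0.82), ([0.65, 0.186], 0.59)]
top rig [([0.567, -0.153], 0.83)]
top well_floor [([0.577, -0.156], 0.62)]
top well_rim [([0.579, -0.16], 0.63), ([0.538, 0.171], 0.33)]
top target_face [([0.426, -0.015], 0.73), ([0.704, -0.162], 0.54)]
top index_line [([0.718, -0.129], 0.54)]
top bar [([0.419, -0.011], 0.59)]
top meter [([0.551, 0.483], 0.88), ([0.645, -0.528], 0.62), ([0.705, -0.168], 0.42)]
top module [([0.637, -0.538], 0.83)]
[[ 0.962 -0.     0.274]
 [-0.274  0.     0.962]
 [-0.    -1.     0.   ]]
```

View pics/t2c.png

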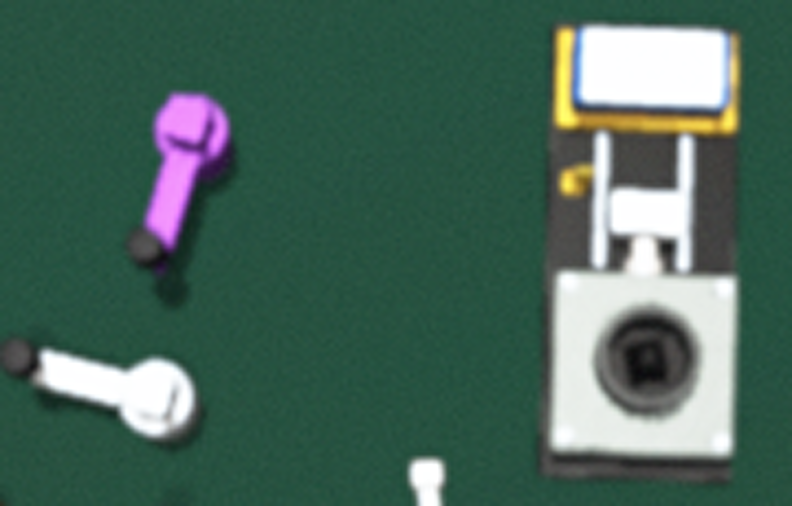

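View pics/s2c.png

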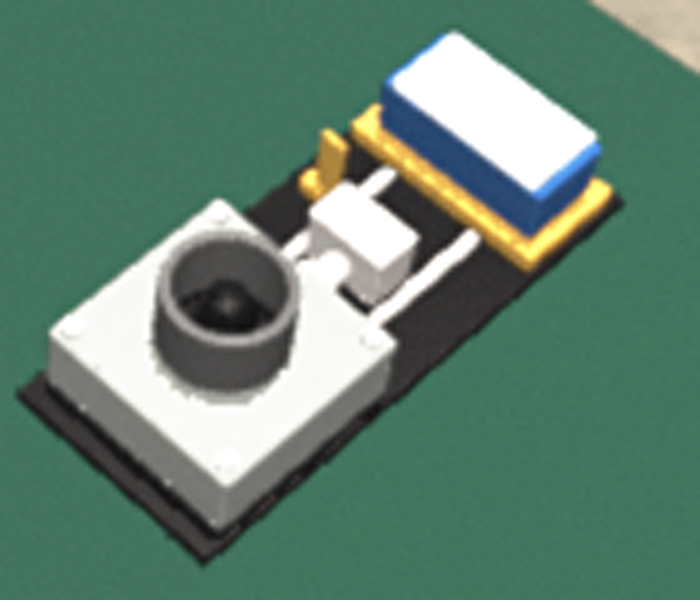

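White crank (side px (227,200), top px (226,225)) is the steel one; look-alikes are brown (side (172,194), (203,248)) and purple (side (278,176)). The close crop confirms that the white one is the only steel one, with its arm at about 73° yaw. The rig sits near (0.58,-0.16), almost aligned with world x.

Run:
```python
from h import *
g=np.array([.547,.183]);d=np.radians
K={k:{a:np.array(b) for a,b in v.items()} for k,v in json.load(open('K.json')).items()}
# rig geometry from top/side crops
U=lambda x,s,o:(x+.5)/s-.5+o
for nm,x,y,z in[('TL',553,272,.055),('TR',737,274,.055),('BR',735,457,.055),('BL',551,455,.055),('collar',647,361,.099),('sTL',577,28,.063),('sTR',730,28,.063)]:
    print(nm,ray(K['top'],(U(x,4.4,190),U(y,4.4,135)),z).round(4)[:2])
for nm,x,y,z in[('far',218,200,.055),('left',50,345,.055),('right',395,345,.055),('collar',228,297,.099)]:
    print('s',nm,ray(K['side'],(U(x,5,280),U(y,5,190)),z).round(4)[:2])
goto([*g,.24],q(d(-17)));print(state()['joint_pos'].round(2),state()['time_s'])
move_straight([*g,.13],.2)
print(move_straight([*g,.072],.1,contact_N=6),state()['tool_pos'],state()['ft_force'])
command_gripper(.022);print(state()['opening'],state()['time_s'])
```

```text
TL [ 0.6455 -0.0965]
TR [ 0.645  -0.2287]
BR [ 0.5132 -0.2261]
BL [ 0.5136 -0.0952]
collar [ 0.5765 -0.1595]
sTL [ 0.8232 -0.1133]
sTR [ 0.824  -0.2241]
s far [ 0.6467 -0.104 ]
s left [ 0.514  -0.1066]
s right [ 0.6418 -0.2318]
s collar [ 0.5767 -0.1693]
[-0.9   0.34  0.6   1.82 -0.22  1.05 -0.51] 4.5167
False [0.54748076 0.18295855 0.0724406 ] [-0.19502814 -0.31485177 -0.07582298]
0.02741551904325579 6.5083
```

Run:
```python
from h import *
g=state()['tool_pos'][:2];d=np.radians
command_gripper(.085)
goto([*g,.0725],q(d(73)));command_gripper(.02);print(state()['opening'],state()['time_s'],state()['tool_pos'])
move_straight([*g,.24],.2);hold(.2);print('F',state()['ft_force'],state()['torque'])
r=[.578,-.163]
goto([*r,.24],q(d(100)));print(state()['joint_pos'].round(2),state()['time_s'],state()['opening'])
for a in (145,55,0,-60,-90):
    j=inverse_kinematics([*r,.13],q(d(a)));print(a,None if j is None else j.round(2))
move_straight([*r,.192],.2)
for n in('side','top'):
    snap(n,n+'3')
a=cv2.imread('pics/side3.png')[130:310,230:430];cv2.imwrite('pics/s3c.png',cv2.resize(a,None,fx=3,fy=3,interpolation=2))
print(state()['time_s'])
```

```text
0.02724165222422836 8.825 [0.54797527 0.18337598 0.07266287]
F [-0.15370139 -0.13058537 -5.92220504] [-0.10008559  0.04190855  0.02695933]
[ 0.03  0.35  0.18  1.74 -0.07  1.06  1.98] 11.3167 0.027125545174110182
145 [ 0.15  0.47  0.03  1.83 -0.02  0.84  2.72]
55 [-0.05  0.48  0.3   1.85 -0.18  0.84  1.29]
0 [-0.2   0.51  0.49  1.86 -0.31  0.85  0.45]
-60 [-0.35  0.57  0.72  1.87 -0.47  0.89 -0.45]
-90 [-0.62  0.89  1.27  1.88 -0.95  1.15 -0.56]
11.8083
```

View pics/s3c.png

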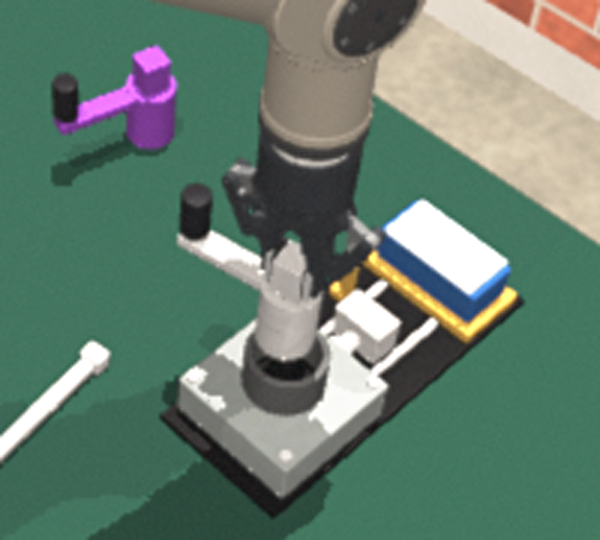

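Run:
```python
from h import *
p=[.579,-.164]
move_straight([*p,.185],.1)
print(move_straight([*p,.127],.03,contact_N=6),state()['tool_pos'],state()['ft_force'],state()['torque'],state()['time_s'])
```

```text
True [ 0.57914552 -0.16450198  0.12758959] [-0.2237239   1.07948589  7.18251327] [ 0.01059911  0.11416085 -0.00412756] 13.9083
```

Run:
```python
from h import *
K={k:{a:np.array(b) for a,b in v.items()} for k,v in json.load(open('K.json')).items()}
U=lambda x,s,o:(x+.5)/s-.5+o
for nm,x,y,z in[('idxtop',335,136,.060),('tfL',350,183,.053),('tfR',418,237,.053)]:
    print(nm,ray(K['side'],(U(x,5,280),U(y,5,190)),z).round(4)[:2])
p=state()['tool_pos'][:2]
snap('side','side4a')
for a in range(95,49,-5):
    goto([*p,.1278],q(np.radians(a)));s=state()
    print(a,s['ft_force'].round(1),s['torque'].round(2),s['opening'].round(4))
    if np.linalg.norm(s['ft_force'])>35: break
snap('side','side4b');snap('top','top4b');print(state()['time_s'])
A=[cv2.resize(cv2.imread(f'pics/side4{c}.png')[175:285,295:405],None,fx=3.6,fy=3.6,interpolation=2) for c in'ab']
cv2.imwrite('pics/s4c.png',np.hstack(A))
```

```text
idxtop [ 0.7224 -0.1216]
tfL [ 0.708  -0.1456]
tfR [ 0.706  -0.1949]Traceback (most recent call last):
  File "<stdin>", line 10, in <module>
AttributeError: 'float' object has no attribute 'round'
```

Run:
```python
from h import *
p=state()['tool_pos'][:2];print(p)
for a in range(90,44,-5):
    goto([*p,.1278],q(np.radians(a)));s=state()
    print(a,s['ft_force'].round(1),s['torque'].round(2),round(s['opening'],4),s['tool_pos'].round(4))
    if np.linalg.norm(s['ft_force'])>35: break
snap('side','side4b');snap('top','top4b');print(state()['time_s'])
A=[cv2.resize(cv2.imread(f'pics/side4{c}.png')[175:285,295:405],None,fx=3.6,fy=3.6,interpolation=2) for c in'ab']
cv2.imwrite('pics/s4c.png',np.hstack(A))
```

```text
[ 0.57947438 -0.1647257 ]
90 [ 1.7 -2.7 -3.5] [-0.68 -0.3   0.01] 0.0271 [ 0.5795 -0.1647  0.1277]
85 [ 2.1 -1.7 -4.4] [-0.59 -0.29  0.01] 0.0271 [ 0.5795 -0.1645  0.1277]
80 [ 1.8 -0.8 -3.3] [-0.35 -0.32  0.  ] 0.0267 [ 0.5795 -0.1644  0.1277]
75 [ 0.7  0.2 -3.9] [-0.09 -0.21 -0.01] 0.0275 [ 0.5795 -0.1643  0.1277]
70 [ 1.2  0.5 -3.3] [ 0.18 -0.22 -0.02] 0.0273 [ 0.5794 -0.1642  0.1277]
65 [ 0.5  2.3 -3.3] [ 0.51 -0.23 -0.01] 0.0272 [ 0.5795 -0.1641  0.1277]
60 [ 1.6  3.1 -1.8] [ 0.89 -0.32 -0.01] 0.0272 [ 0.5795 -0.164   0.1277]
55 [ 1.7  4.9 -2.9] [ 1.25 -0.27  0.  ] 0.0272 [ 0.5796 -0.1639  0.1278]
50 [ 1.5  5.4 -2.2] [ 1.43 -0.32 -0.03] 0.0268 [ 0.5797 -0.1638  0.1278]
45 [ 1.8  5.6 -2.3] [ 1.47 -0.33  0.04] 0.0272 [ 0.5797 -0.1637  0.1278]
16.8083
```

View pics/s4c.png

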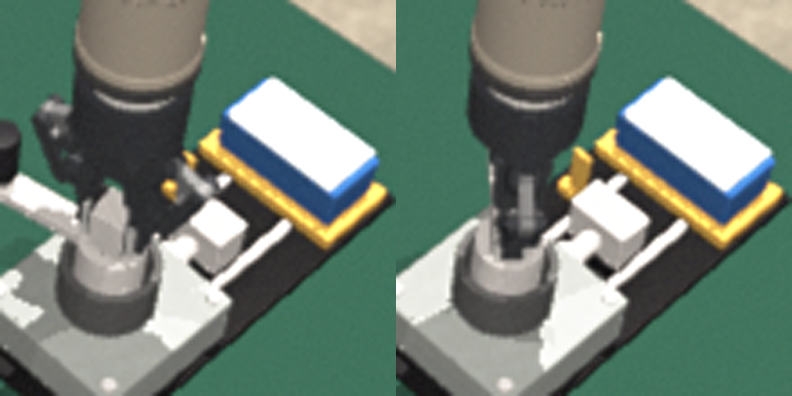

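Run:
```python
from h import *
A=[cv2.resize(cv2.imread(f'pics/{c}.png')[205:250,330:385],None,fx=7,fy=7,interpolation=2) for c in('side1','side4b')]
B=[cv2.resize(cv2.imread(f'pics/{c}.png')[150:195,310:365],None,fx=7,fy=7,interpolation=2) for c in('top1','top4b')]
cv2.imwrite('pics/s5c.png',cv2.resize(np.vstack([np.hstack(A),np.hstack(B)]),None,fx=.95,fy=.95))
```

```text
(no output)
```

View pics/s5c.png

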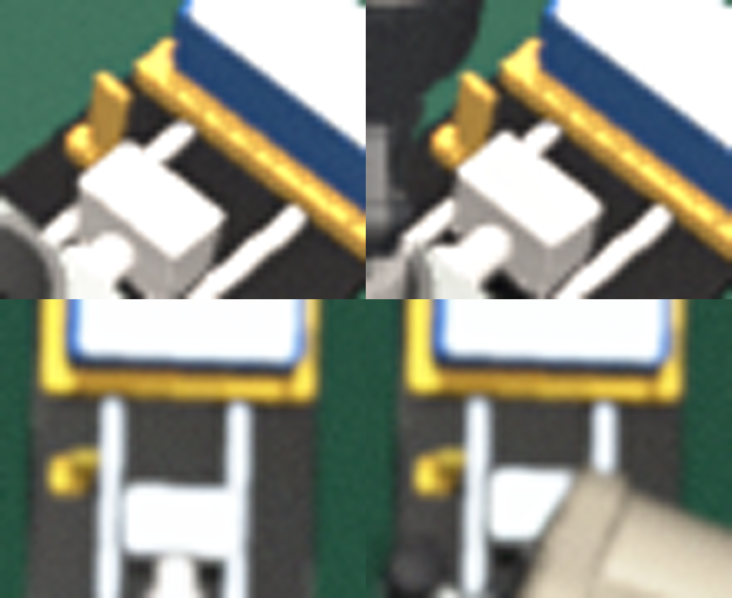

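```bash
cat >> h.py <<'E'
K={k:{a:np.array(b) for a,b in v.items()} for k,v in json.load(open('K.json')).items()}
def rises(prof,r0):
    "rows of rising half-level crossings"
    lo,hi=prof.min(),prof.max();t=(lo+hi)/2
    return [r0+i+(t-prof[i])/(prof[i+1]-prof[i]) for i in range(len(prof)-1) if prof[i]<t<=prof[i+1]]
E
python3 - <<'E'
from h import *
for f in('top1','top4b'):
    im=cv2.imread(f'pics/{f}.png')[:,:,2].astype(float)
    for c in range(319,325):
        r=rises(im[168:182,c],168); print(f,'idx',c,[round(v,2) for v in r],[ray(K['top'],(c,v),.060)[:2].round(4).tolist() for v in r[:1]], im[170:178,c].astype(int) if f=='top1' else '')
    for c in (331,333,335,337):
        r=rises(im[168:182,c],168); print(f,'tgt',c,[round(v,2) for v in r],[ray(K['top'],(c,v),.053)[:2].round(4).tolist() for v in r[:1]])
U=lambda x,o:(x+.5)/6.65-.5+o
for nm,x,y,z in[('idx',115,84,.06),('L0',135,142,.053),('R0',225,212,.053),('L',144,132,.053),('R',237,206,.053)]:
    print(nm,ray(K['side'],(U(x,330),U(y,205)),z)[:2].round(4))
E
```

```text
top1 idx 319 [np.float64(173.01)] [[0.7199, -0.1079]] [ 77  74  88 158 225 241 245 245]
top1 idx 320 [np.float64(172.65)] [[0.7211, -0.1111]] [ 75  74 109 165 203 205 210 217]
top1 idx 321 [np.float64(172.06)] [[0.723, -0.1142]] [ 72  81 125 182 185 157 160 175]
top1 idx 322 [np.float64(171.92), np.float64(176.33)] [[0.7235, -0.1174]] [ 71  80 139 197 185 143 131 140]
top1 idx 323 [np.float64(171.89)] [[0.7236, -0.1206]] [ 71  81 138 194 185 138 112 100]
top1 idx 324 [np.float64(171.73)] [[0.7242, -0.1237]] [ 95 105 154 194 185 148 123 108]
top1 tgt 331 [np.float64(177.22)] [[0.708, -0.1465]]
top1 tgt 333 [np.float64(177.24)] [[0.708, -0.1529]]
top1 tgt 335 [np.float64(177.51)] [[0.7072, -0.1592]]
top1 tgt 337 [np.float64(177.69)] [[0.7066, -0.1656]]
top4b idx 319 [np.float64(173.06)] [[0.7198, -0.1079]] 
top4b idx 320 [np.float64(172.68)] [[0.721, -0.1111]] 
top4b idx 321 [np.float64(172.02)] [[0.7232, -0.1142]] 
top4b idx 322 [np.float64(171.83), np.float64(176.06)] [[0.7238, -0.1174]] 
top4b idx 323 [np.float64(171.93)] [[0.7235, -0.1206]] 
top4b idx 324 [np.float64(171.79)] [[0.724, -0.1237]] 
top4b tgt 331 [np.float64(174.89)] [[0.7155, -0.1465]]
top4b tgt 333 [np.float64(174.93)] [[0.7154, -0.1529]]
top4b tgt 335 [np.float64(175.19)] [[0.7146, -0.1592]]
top4b tgt 337 [np.float64(175.24)] [[0.7145, -0.1656]]
idx [ 0.7218 -0.123 ]
L0 [ 0.7093 -0.1455]
R0 [ 0.7078 -0.1941]
L [ 0.7159 -0.1447]
R [ 0.7137 -0.1956]
```

Run:
```python
from h import *
U=lambda x,s,o:(x+.5)/s-.5+o
for nm,x,y,z in[('pTL',556,28,.008),('pBL',543,478,.008),('pTR',739,40,.008),('pBR',732,478,.008)]:
    print(nm,ray(K['top'],(U(x,4.4,190),U(y,4.4,135)),z).round(4)[:2])
im=cv2.imread('pics/top1.png')[:,:,2].astype(float)
# sensor tray rear edge (falling, z~.02) and box rear edge give yaw
e=[]
for c in range(318,356,2):
    p=-im[222:246,c]; r=rises(p,222); e.append((c,*np.round(r[:2],2)))
print('boxrear',e)
p=state()['tool_pos'][:2]
for a in (38,31,24,17,10,3):
    goto([*p,.1278],q(np.radians(a)))
s=state();print(s['ft_force'].round(1),s['torque'].round(2),s['tool_pos'],s['joint_pos'].round(2),s['time_s'])
snap('side','side6');snap('top','top6')
im=cv2.imread('pics/top6.png')[:,:,2].astype(float)
for c in (322,323,331,332,333,335,337):
    r=rises(im[166:180,c],166);print(c,[(round(v,2),ray(K['top'],(c,v),.060 if c<326 else .053)[:2].round(4).tolist()) for v in r])
A=cv2.resize(cv2.imread('pics/side6.png')[205:250,330:385],None,fx=7,fy=7,interpolation=2)
B=cv2.resize(cv2.imread('pics/top6.png')[150:195,310:365],None,fx=7,fy=7,interpolation=2)
cv2.imwrite('pics/s6c.png',np.hstack([A,B]))
```

```text
pTL [ 0.8376 -0.1013]
pBL [ 0.5003 -0.092 ]
pTR [ 0.8294 -0.2381]
pBR [ 0.5014 -0.2301]
boxrear [(318, np.float64(236.91)), (320, np.float64(236.94)), (322, np.float64(237.01)), (324, np.float64(236.86)), (326, np.float64(237.16)), (328, np.float64(237.38)), (330, np.float64(237.53)), (332, np.float64(237.64)), (334, np.float64(237.8)), (336, np.float64(237.87)), (338, np.float64(237.87)), (340, np.float64(237.98)), (342, np.float64(238.01)), (344, np.float64(238.11)), (346, np.float64(238.08)), (348, np.float64(238.09)), (350, np.float64(238.16)), (352, np.float64(238.19)), (354, np.float64(238.12))]
[ 3.7  5.6 -4.1] [ 1.54 -0.95  0.01] [ 0.58053813 -0.16287242  0.12782742] [-0.26  0.53  0.58  1.86 -0.38  0.86  0.57] 18.3083
322 [(np.float64(171.86), [0.7237, -0.1174])]
323 [(np.float64(171.85), [0.7238, -0.1206])]
331 [(np.float64(173.29), [0.7207, -0.1465])]
332 [(np.float64(173.28), [0.7207, -0.1497])]
333 [(np.float64(173.3), [0.7207, -0.1529])]
335 [(np.float64(173.33), [0.7207, -0.1593])]
337 [(np.float64(173.63), [0.7197, -0.1656])]
```

View pics/s6c.png

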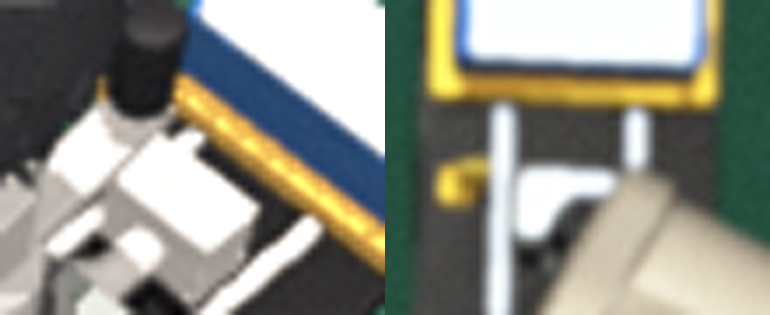

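Run:
```python
from h import *
p=[.580,-.1636]
goto([*p,.1278],q(np.radians(-3)));hold(.3)
command_gripper(.05);s=state();print(s['opening'],s['ft_force'].round(1))
p=s['tool_pos'];move_straight([p[0],p[1],.25],.15);print(state()['ft_force'].round(1))
goto([.45,.2,.3],q(np.radians(-3)));print(state()['time_s'])
for k in range(3):snap('side','side7');snap('top','top7')
for n,t in(('side','crank'),('side','crank_grip'),('top','crank_grip')):
    print(n,t,[np.round(ray(K[n],d['pixel'],{'crank':.055,'crank_grip':.141}[t]),3)[:2].tolist() for d in mark_of(t,n)])
im=cv2.imread('pics/top7.png')[:,:,2].astype(float)
for c in range(321,348):
    if c in(325,326,327,328):continue
    r=rises(im[166:180,c],166);print(c,[(round(v,2),ray(K['top'],(c,v),.060 if c<326 else .053)[:2].round(4).tolist()) for v in r])
A=cv2.resize(cv2.imread('pics/side7.png')[190:270,310:390],None,fx=5,fy=5,interpolation=2)
B=cv2.resize(cv2.imread('pics/top7.png')[145:225,300:380],None,fx=5,fy=5,interpolation=2)
cv2.imwrite('pics/s7c.png',np.hstack([A,B]))
```

```text
0.04968322506696446 [ 0.  -0.3  0.2]
[-0.4  0.3 -0.4]
21.725
side crank [[0.712, 0.135], [0.583, -0.165], [0.367, 0.077], [0.441, 0.274]]
side crank_grip [[0.371, 0.073], [0.708, 0.118], [0.576, -0.173], [0.436, 0.271]]
top crank_grip [[0.74, 0.158], [0.577, -0.16], [0.388, 0.103], [0.576, -0.149]]
321 [(np.float64(172.02), [0.7232, -0.1142])]
322 [(np.float64(171.9), [0.7236, -0.1174]), (np.float64(176.08), [0.7101, -0.1174])]
323 [(np.float64(171.87), [0.7237, -0.1206])]
324 [(np.float64(171.8), [0.7239, -0.1237])]
329 [(np.float64(173.36), [0.7204, -0.1402])]
330 [(np.float64(172.99), [0.7216, -0.1433])]
331 [(np.float64(172.88), [0.722, -0.1465])]
332 [(np.float64(172.85), [0.7222, -0.1497])]
333 [(np.float64(172.83), [0.7222, -0.1529])]
334 [(np.float64(172.85), [0.7222, -0.1561])]
335 [(np.float64(172.92), [0.722, -0.1593])]
336 [(np.float64(173.08), [0.7215, -0.1624])]
337 [(np.float64(173.18), [0.7212, -0.1656])]
338 [(np.float64(173.23), [0.721, -0.1688])]
339 [(np.float64(173.23), [0.7211, -0.172])]
340 [(np.float64(173.25), [0.721, -0.1752])]
341 [(np.float64(173.24), [0.7211, -0.1783])]
342 [(np.float64(173.32), [0.7208, -0.1815])]
343 [(np.float64(173.4), [0.7206, -0.1847])]
344 [(np.float64(172.83), [0.7225, -0.1879])]
345 [(np.float64(166.33), [0.7436, -0.1912])]
346 [(np.float64(166.33), [0.7436, -0.1944])]
347 [(np.float64(166.38), [0.7435, -0.1976])]
```

View pics/s7c.png

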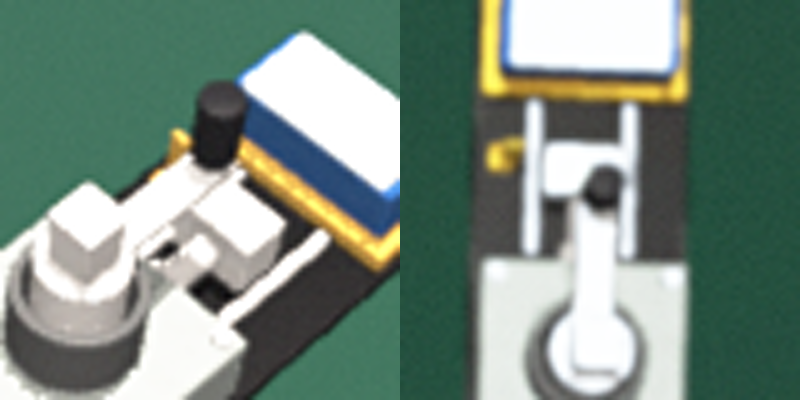

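```bash
cat > m.py <<'E'
from h import *
from scipy.special import ndtr
def measure(im,cols_t=range(331,341),cols_i=(322,323)):
    k=K['top']; row=lambda x,y,z:proj(k,[x,y,z])[0,1]
    rows=np.arange(164,176); out={}
    res=[]
    def col(steps,s,rr):  # steps: [(row,value)...] first value before
        v=np.full(len(rr),steps[0][1],float)
        for (r,a),(_,b) in zip(steps[1:],steps[:-1]): v+=(a-b)*ndtr((rr-r)/s)
        return v
    pt=[]
    for c in cols_t:
        y=ray(k,(c,173),.053)[1]; rr=np.arange(166,178)
        f=lambda p:np.clip(col([(0,p[1]),(row(p[0],y,.053),p[2])],p[3],rr),0,255)-im[rr,c]
        r=least_squares(f,[.72,70,255,.7],x_scale=[1e-3,10,10,.1],bounds=([.68,0,200,.3],[.75,150,262,2]));pt.append([y,*r.x])
    pt=np.array(pt);s=np.median(pt[:,4])
    pi=[]
    for c in cols_i:
        y=ray(k,(c,173),.06)[1]; rr=np.arange(166,176)
        for sg in (s,None):
            g=lambda p,sg=sg:col([(0,p[1]),(row(p[0]+.0015,y,.06),p[2]),(row(p[0]-.0015,y,.06),p[3])],sg or p[4],rr)-im[rr,c]
            r=least_squares(g,[.72,70,240,140,.7],x_scale=[1e-3,10,10,10,.1],bounds=([.68,0,100,50,.3],[.75,150,400,250,2]));pi.append([y,*r.x,r.cost])
    return pt,np.array(pi)
E
python3 - <<'E'
from m import *
np.set_printoptions(suppress=True,precision=4,linewidth=150)
im=np.mean([capture('top')['color'][:,:,0].astype(float) for _ in range(6)],0);np.save('top8.npy',im)
pt,pi=measure(im);print(pt);print(pi)
print(im[166:180,322:324].T.round(),im[166:180,334].round(),state()['time_s'])
sl=np.polyfit(pt[:,0]+.12,pt[:,1],1);print('fit slope,x@-.12',sl,'slope.027:',(pt[:,1]-.027*(pt[:,0]+.12)).mean(),'idx',pi[:,1])
E
```

```text
[[ -0.1465   0.7219  68.528  255.2148   0.6307]
 [ -0.1497   0.722   68.5703 254.0946   0.6469]
 [ -0.1529   0.7221  68.115  254.0429   0.6557]
 [ -0.1561   0.722   68.6186 254.1561   0.6401]
 [ -0.1593   0.7219  68.7887 253.971    0.6365]
 [ -0.1624   0.7215  68.587  253.8455   0.6681]
 [ -0.1656   0.7213  67.9429 253.2551   0.6879]
 [ -0.1688   0.7212  67.8172 249.0987   0.656 ]
 [ -0.172    0.7213  67.1421 243.1487   0.6319]
 [ -0.1752   0.7214  68.1873 237.5092   0.5792]]
[[ -0.1174   0.7209  71.4738 262.5835 156.0027   0.7    281.0917]
 [ -0.1174   0.7197  69.6849 372.5326 127.1394   1.0044  20.5311]
 [ -0.1206   0.7208  70.822  272.682  151.15     0.7    376.3518]
 [ -0.1206   0.7195  68.6716 400.     114.9174   1.0322  18.1196]]
[[ 67.  72.  71.  71.  70.  80. 137. 192. 184. 143. 130. 138. 127. 102.]
 [ 67.  71.  70.  70.  68.  80. 138. 193. 184. 136. 109.  98.  82.  74.]] [ 66.  68.  70.  69.  70.  67.  84. 172. 248. 254. 254. 253. 253. 254.] 22.475
fit slope,x@-.12 [0.0308 0.7229] slope.027: 0.7227633387370588 idx [0.7209 0.7197 0.7208 0.7195]
```

```bash
cat > fit.py <<'E'
from h import *
from scipy.optimize import minimize
yaw=np.radians(-1.5);c,s=np.cos(yaw),np.sin(yaw);R=np.array([[c,-s],[s,c]])
SS=8
def box(x0,x1,y0,y1,z0,z1):   # visible faces for both cameras: -x, -y (or +y none), top
    f=lambda L:np.array(L,float)
    return [f([[x0,y0,z0],[x0,y1,z0],[x0,y1,z1],[x0,y0,z1]]),f([[x0,y0,z0],[x1,y0,z0],[x1,y0,z1],[x0,y0,z1]]),
            f([[x0,y0,z1],[x1,y0,z1],[x1,y1,z1],[x0,y1,z1]])]
def masks(k,polys,win,o):
    u0,v0,w,h=win;lab=np.zeros((h*SS,w*SS),np.uint8)
    for i,P in enumerate(polys):
        W=np.c_[P[:,:2]@R.T+o,P[:,2]];uv=proj(k,W)
        pts=((uv-[u0,v0]+.5)*SS-.5)
        cv2.fillPoly(lab,[np.round(pts*16).astype(np.int32)],i+1,shift=4)
    return lab
def cost(k,img,polys,win,o,sig,keep=None):
    u0,v0,w,h=win;lab=masks(k,polys,win,o);A=[]
    for i in range(len(polys)+1):
        m=cv2.GaussianBlur((lab==i).astype(np.float32),(0,0),sig*SS)
        A.append(cv2.resize(m,(w,h),interpolation=cv2.INTER_AREA).ravel())
    A=np.array(A).T;B=img[v0:v0+h,u0:u0+w].reshape(-1,3).astype(float)
    if keep is not None:A,B=A[keep.ravel()],B[keep.ravel()]
    X=np.linalg.solve(A.T@A+1e-3*np.eye(A.shape[1]),A.T@B)
    return ((A@X-B)**2).mean(),X
E
cat > run.py <<'E'
from fit import *
im={'side':cv2.imread('pics/side1.png'),'top':cv2.imread('pics/top1.png')}
base=np.array([[-.08,-.07,.008],[.26,-.07,.008],[.26,.07,.008],[-.08,.07,.008]])
def nm(f,x0,st): 
    S=np.vstack([x0]+[np.array(x0)+np.eye(len(x0))[i]*st[i] for i in range(len(x0))])
    return minimize(f,x0,method='Nelder-Mead',options=dict(initial_simplex=S,xatol=1e-5,fatol=1e-3,maxiter=250))
out={}
for n,tw,pw,o0 in(('side',(346,222,20,22),(342,212,10,14),(.578,-.168)),('top',(328,170,17,14),(319,168,7,7),(.578,-.161))):
    k=K[n]
    # target: front face at rig x=f ; centre on rig axis y=0 -> o gives world pos of front-face centre
    f=lambda p:cost(k,im[n],box(-.03,0,-.026,.026,.013,.053),tw,p[:2],abs(p[2])+.2)[0]
    r=nm(f,[o0[0]+.13,o0[1],.5],[.004,.004,.2]);print(n,'target face',r.x.round(4),r.fun)
    ot=r.x[:2]
    def g(p,full=False):
        x,y=p[:2]
        return cost(k,im[n],[base-[.13,0,0]]+box(x-.0015,x+.0015,y-.008,y+.008,.008,.060),pw,ot,abs(p[2])+.2)[0 if not full else 1]
    best=min((nm(g,[d,yy,.5],[.002,.003,.2]) for d in(.011,.014,.017) for yy in(.036,.043,.05)),key=lambda r:r.fun)
    print(n,'plate rel',best.x.round(4),best.fun);print(g(best.x,True).round())
    print([(d,round(min(g([d,best.x[1]+e,best.x[2]]) for e in np.arange(-.004,.0041,.001)),1)) for d in np.arange(.010,.0181,.001).round(4)])
    out[n]=best.x
    # overlay
    S=12;w=(335,205,30,32) if n=='side' else(313,160,30,32)
    v=cv2.resize(im[n][w[1]:w[1]+w[3],w[0]:w[0]+w[2]],None,fx=S,fy=S,interpolation=cv2.INTER_NEAREST)
    x,y=best.x[:2]
    for P,col in[(P,(0,0,255)) for P in box(-.03,0,-.026,.026,.013,.053)]+[(P,(255,0,0)) for P in box(x-.0015,x+.0015,y-.008,y+.008,.008,.060)]:
        uv=(proj(k,np.c_[P[:,:2]@R.T+ot,P[:,2]])-[w[0],w[1]]+.5)*S
        cv2.polylines(v,[np.round(uv*16).astype(np.int32)],True,col,1,cv2.LINE_AA,4)
    out[n+'v']=v
cv2.imwrite('pics/ov.png',np.hstack([out['sidev'],out['topv']]))
E
python3 run.py
```

```text
side target face [ 0.7077 -0.1689  0.0884] 2543.0673560343525
side plate rel [0.0116 0.0474 0.3514] 826.2708043295071
[[ 96. 118.  70.]
 [ 51.  72.  84.]
 [ 66. 137. 174.]
 [ 58. 141. 196.]
 [141. 320. 385.]]
[(np.float64(0.01), np.float64(959.1)), (np.float64(0.011), np.float64(842.3)), (np.float64(0.012), np.float64(837.6)), (np.float64(0.013), np.float64(917.8)), (np.float64(0.014), np.float64(1008.2)), (np.float64(0.015), np.float64(1078.4)), (np.float64(0.016), np.float64(1085.0)), (np.float64(0.017), np.float64(1083.4)), (np.float64(0.018), np.float64(1090.3))]
top target face [ 0.7065 -0.1632  0.4328] 781.8279254480382
top plate rel [0.0278 0.0434 1.8978] 595.8885215206097
[[   0.    0.    0.]
 [ 122.  237.  269.]
 [ -84. -218. -257.]
 [1696. 1761. 1715.]
 [ 103.  169.  191.]]
[(np.float64(0.01), np.float64(1345.6)), (np.float64(0.011), np.float64(1286.2)), (np.float64(0.012), np.float64(1268.3)), (np.float64(0.013), np.float64(1214.1)), (np.float64(0.014), np.float64(1200.9)), (np.float64(0.015), np.float64(1143.1)), (np.float64(0.016), np.float64(1131.3)), (np.float64(0.017), np.float64(1057.5)), (np.float64(0.018), np.float64(1033.2))]
```

View pics/ov.png

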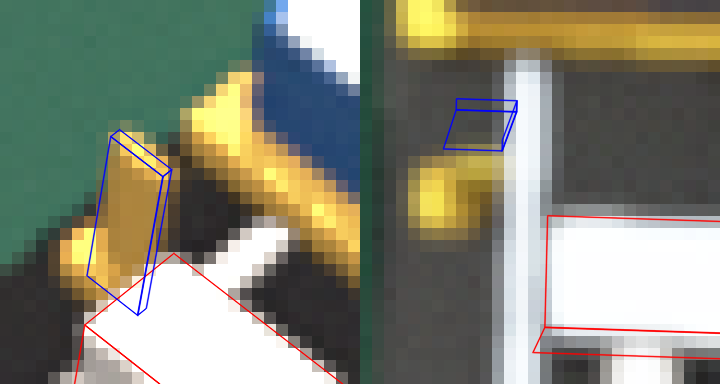

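```bash
cat > run2.py <<'E'
from fit import *
img=cv2.imread('pics/side1.png');k=K['side']
base=np.array([[-.21,-.07,.008],[.13,-.07,.008],[.13,.07,.008],[-.21,.07,.008]])
T=box(-.03,0,-.026,.026,.013,.053);tw=(354,227,11,13)
for sg in(.3,.45,.6):
    f=lambda p:cost(k,img,T,tw,p,sg)[0]
    r=min((minimize(f,[x,y],method='Nelder-Mead',options=dict(initial_simplex=[[x,y],[x+.003,y],[x,y+.003]])) for x in(.706,.709,.712) for y in(-.165,-.17)),key=lambda r:r.fun)
    print('target',sg,r.x.round(4),round(r.fun,1))
    for zt in(.060,):
        P=lambda p:[base]+box(p[0]-.0015,p[0]+.0015,p[1]-.008,p[1]+.008,.008,zt)
        keep=np.ones((11,8),bool)
        g=lambda p:cost(k,img,P(p),(343,213,8,11),r.x,sg)[0]
        b=min((minimize(g,[d,y],method='Nelder-Mead',options=dict(initial_simplex=[[d,y],[d+.002,y],[d,y+.003]])) for d in(.010,.012,.014,.016) for y in(.042,.047)),key=lambda r:r.fun)
        print('  plate',zt,b.x.round(4),round(b.fun,1),[(d,round(min(g([d,b.x[1]+e]) for e in np.arange(-.004,.0041,.001)))) for d in(.009,.010,.011,.012,.013,.014,.015,.016)])
S=14;w=(340,208,28,34);v=cv2.resize(img[w[1]:w[1]+w[3],w[0]:w[0]+w[2]],None,fx=S,fy=S,interpolation=0);V=[v.copy(),v.copy()]
for vv,d in zip(V,(b.x[0],b.x[0]+.003)):
    for Q,col in[(Q,(0,0,255)) for Q in T]+[(Q,(255,0,0)) for Q in P([d,b.x[1]])[1:]]:
        uv=(proj(k,np.c_[Q[:,:2]@R.T+r.x,Q[:,2]])-[w[0],w[1]]+.5)*S
        cv2.polylines(vv,[np.round(uv*16).astype(np.int32)],True,col,1,cv2.LINE_AA,4)
cv2.imwrite('pics/ov2.png',np.hstack(V))
E
python3 run2.py
```

```text
target 0.3 [ 0.708  -0.1676] 1279.2
  plate 0.06 [0.0118 0.0453] 226.8 [(0.009, 846), (0.01, 514), (0.011, 308), (0.012, 240), (0.013, 373), (0.014, 507), (0.015, 588), (0.016, 593)]
target 0.45 [ 0.708  -0.1676] 1311.1
  plate 0.06 [0.0118 0.0452] 203.9 [(0.009, 762), (0.01, 444), (0.011, 261), (0.012, 220), (0.013, 363), (0.014, 500), (0.015, 592), (0.016, 610)]
target 0.6 [ 0.708  -0.1676] 1371.7
  plate 0.06 [0.0115 0.0449] 200.8 [(0.009, 656), (0.01, 388), (0.011, 224), (0.012, 226), (0.013, 336), (0.014, 504), (0.015, 607), (0.016, 626)]
```

View pics/ov2.png

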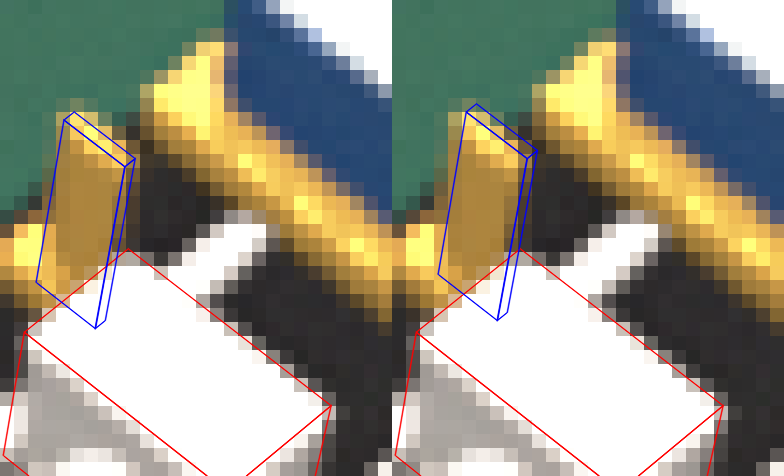

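The overlay in the left panel fits: the plate stands 11.8 mm ahead of the starting face. The top camera shows about 14.4 mm of travel, so it is about 2.6 mm too far. I'll grip again, back off past the backlash, and come back clockwise.

```bash
cat > turn.py <<'E'
from m import *
def regrip_turn(phi0,back,final,p=(.580,-.1636)):
    qq=lambda a:q(np.radians(a))
    goto([*p,.25],qq(phi0));move_straight([*p,.16],.2)
    print('contact',move_straight([*p,.1275],.06,contact_N=8))
    command_gripper(.02);print('grip',state()['opening'])
    up=np.linspace(phi0,back,int(abs(back-phi0)/6)+2)[1:];dn=np.linspace(back,final,int(abs(final-back)/6)+2)[1:]
    for a in [*up,*dn]:
        goto([*p,.1275],qq(a));F=state()['ft_force']
        if np.linalg.norm(F)>40:print('F',a,F);break
    hold(.3);print(state()['ft_force'].round(1))
    command_gripper(.05);t=state()['tool_pos'];move_straight([t[0],t[1],.25],.15)
    goto([.45,.2,.3],qq(final));hold(.3)
    im=np.mean([snap('top','top9')['color'][:,:,0].astype(float) for _ in range(6)],0);snap('side','side9')
    pt,pi=measure(im);print('face',pt[:,[0,1]].round(4).tolist(),'mean7',pt[:7,1].mean());print('t',state()['time_s'])
E
python3 - <<'E'
from turn import *
print('before',measure(np.load('top8.npy'))[0][:7,1].mean())
im=cv2.imread('pics/top1.png')[:,:,2].astype(float);print('start',measure(im)[0][:7,1].mean())
regrip_turn(-3,35,15.6)
A=cv2.resize(cv2.imread('pics/side9.png')[190:290,300:400],None,fx=4,fy=4,interpolation=2)
B=cv2.resize(cv2.imread('pics/top9.png')[145:245,290:390],None,fx=4,fy=4,interpolation=2)
cv2.imwrite('pics/s9c.png',np.hstack([A,B]))
E
```

```text
before 0.7218078581092364
start 0.7080215206834761
contact False
grip 0.027749205388280677
[3.3 0.4 6.8]
face [[-0.1465, 0.7188], [-0.1497, 0.7188], [-0.1529, 0.7187], [-0.1561, 0.7187], [-0.1593, 0.7188], [-0.1624, 0.7189], [-0.1656, 0.7189], [-0.1688, 0.7189], [-0.172, 0.7189], [-0.1752, 0.7188]] mean7 0.7187958209386685
t 32.0
```

View pics/s9c.png

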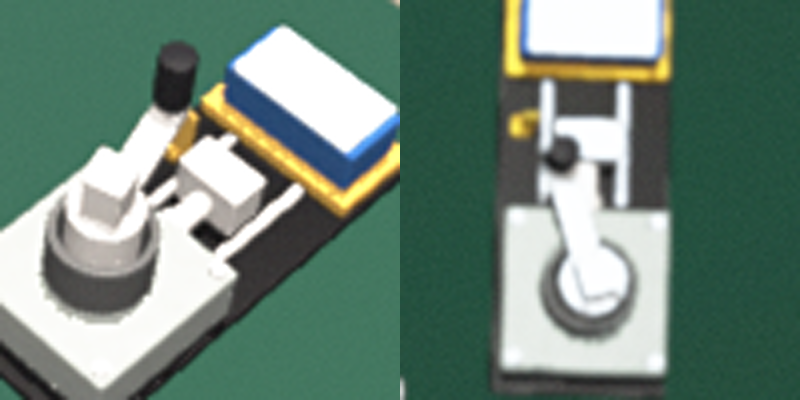

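```bash
cat > sf.py <<'E'
from fit import *
k=K['side'];T=box(-.03,0,-.026,.026,.013,.053);ax=R@[1,0]
def travel(f,o0=np.array([.708,-.1676])):
    img=cv2.imread(f'pics/{f}.png')
    def c(t):  # window follows the target
        pu=proj(k,[[*(o0+ax*t),.053]])[0]-proj(k,[[*o0,.053]])[0]
        return pu
    best=[]
    for du in range(0,6):
        dv=-round(du*.62);w=(354+du,227+dv,11,13)
        ts=np.arange(-.003,.019,.00025);v=[cost(k,img,T,w,o0+ax*t,.4)[0] for t in ts]
        best.append((round(ts[int(np.argmin(v))]*1e3,2),round(min(v))))
    return best
E
python3 - <<'E'
from sf import *
for f in('side1','side4b','side6','side7','side9'):print(f,travel(f))
E
```

```text
side1 [(np.float64(0.25), 1303), (np.float64(-0.5), 1752), (np.float64(0.0), 1417), (np.float64(-0.5), 2312), (np.float64(-0.5), 2358), (np.float64(-0.75), 3089)]
side4b [(np.float64(7.75), 445), (np.float64(7.25), 1422), (np.float64(7.0), 1345), (np.float64(6.75), 2111), (np.float64(6.75), 2173), (np.float64(6.75), 2817)]
side6 [(np.float64(13.25), 248), (np.float64(13.25), 632), (np.float64(13.25), 865), (np.float64(12.75), 1809), (np.float64(12.75), 1916), (np.float64(12.5), 2427)]
side7 [(np.float64(14.0), 268), (np.float64(14.5), 572), (np.float64(13.75), 802), (np.float64(13.75), 1735), (np.float64(13.75), 1885), (np.float64(13.5), 2410)]
side9 [(np.float64(11.75), 237), (np.float64(11.75), 818), (np.float64(11.25), 1101), (np.float64(11.0), 1976), (np.float64(11.0), 2062), (np.float64(10.75), 2611)]
```

```bash
python3 -c "
from station import *
s=state();print(s['ft_force'],s['tool_pos'],s['opening'],s['time_s']);job_done()"
```

```text
[ 0.19088466 -0.30650267 -0.11530363] [0.4500106  0.19999064 0.29999952] 0.05011006331811855 32.0
the job is handed in; nothing more can be done
```

I fitted the steel crank onto the drive, cranked the target to the index plate, let go and handed the job in at 32 s. No verdict is reported.

- **Picking and fitting:** I took the white steel crank, not the brown or purple ones, and centred it with two squeezes at right angles. It dropped fully home at the first angle I tried: the hub's underside ended about 0.6 mm above the well floor's nominal height when contact stopped it. The target then moved as the crank turned, which confirms the fit.
- **Alignment:** My first clockwise turn went about 2–2.6 mm too far by my measurements. I gripped again, backed off, and came back clockwise to the line.
- **Last checks:** In the side camera the face has travelled about 11.75 mm and the plate stands 11.8 mm ahead of the start, so the gap is about 0. The top camera disagrees slightly: it puts the face between 0 and 1 mm short, still inside the 2.5 mm limit.
- **Weaker evidence:** The wrist sensor showed almost no turning torque while cranking, though about 0.25 N m was expected. After the final release I judged the crank home from the pictures only. I didn't measure the bar, meter or instrument box again, but the arm's moves stayed clear of them.
- **At hand-in:** The arm was clear of everything, with no force on the tool beyond sensor noise.

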